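# Change the citrus juicer over from limes to oranges

### The arm

A 6-joint arm with a two-finger parallel gripper is mounted at the origin on the work surface. World frame = base frame: x ahead of the robot, y to its left, z up, the work surface at z = 0. Lengths are in m, angles in rad, forces in N, time in s.
With the tool pointing down it reaches from about 0.35 to 0.975 m from the base axis. Payload 4.9 kg.
Tool frame: the origin (TCP) lies at the very end of the fingers, on their centre line; the grasp point (between the pads) lies 19 mm behind it; x points along the fingers, y is the direction in which the jaws open and shut, and the axes are right-handed (so a half turn about x gives the same grasp; the last joint's range is limited). The gripper opens to 85 mm and grips with 20 to 120 N. Pads are 22 mm wide; open, the fingers measure 114 mm over their backs; the gripper's body (76 mm by 85 mm) begins 54 mm behind the grasp point. The pads swing forward as they close: fully open they stand 13 mm farther back than shut.
Start: joints at [1.134, 0.053, 1.613, -0, 1.476, -0.119], TCP at [0.195, 0.594, 0.231] pointing down, gripper open.
Joint ranges: [-3.01, 3.01], [-1.01, 2.22], [0.06, 2.58], [-1.02, 4.17], [0.09, 2.62], [-3.14, 3.14]. Speed limits (rad/s): [2.57, 2.57, 3.14, 3.14, 3.14, 3.14].

### API

Orientations are given as a rotation vector (axis times angle).
In Python, from station import ctrl, get_image, calibration, finish_job, search_frame, cut_out, mark_of gives the robot as it stands. The module is installed in compiled form; this text tells all that it offers.
- The arm moves only by the tool arm_command, never from a script. Its argument "plan" is a list that holds one entry, the list of rows, each a list of 7 numbers: the shift along the tool's x, y, z in m, then the turn, a rotation vector about the tool's x, y, z in degrees, then the finger opening in m, from 0 to 0.0854. A call has 1 to 20 rows; each row shifts and turns the pose as measured when the row begins, along the tool's axes as they then stand; what a row does not reach is not made up. A row lasts 1/12 s, in which the tool goes at most 41.7 mm and 7.16 degrees, less where a joint would pass 70% of its speed; a pose out of reach is approached as far as the arm can. A call with a gripper value outside its range is refused whole. The fingers move at their own pace and stop on an object; "squeeze" is the grip in N (left out, the last holds). Time passes only in rows, so rows that do not move let the fingers close. It gives the time, the measured TCP pose, the force and the opening at its end, in the units of the state.
- ctrl.get_obs(): the state, without advancing time (a new reading comes with each control period).
- get_image(name): name is "scene" or "side" or "wrist"; returns the picture (400x640x3 uint8, red, green, blue); there is no depth.
- calibration(name): a dict with "fx", "fy", "cx", "cy" (pixels), "cam_to_world" (4x4, takes a point from camera to world coordinates); the wrist camera has in their place "hand_eye" (4x4, takes a point from camera to tool coordinates, whose origin is the TCP and whose axes are the tool frame's). Camera axes: x right, y down, z forward; pixel columns grow to the right and rows downward; lengths in m; the calibration is good to about 2 mm. The wrist camera is an equidistant fisheye: a pixel r from the principal point sees the ray r / f radians off the axis. A picture is of the moment at which its call begins: read the wrist's pose just before it. calibration takes no time and is no camera call.
- finish_job(): hands the job in, once; it reports no verdict.
Trained networks look in the newest picture that a camera, given by its name, has taken for a name from the list of things; names that differ only in an ending like _2 or _b are one class to them, and where a whole thing is asked for, a point or a joint stands for the part that bears it (a point fixed in the world has none). Each returns a list of dicts, best first, with "conf" (0 to 1); they miss things now and then, are a little off and sometimes report something else, mostly with a low value. They report only what shows in the picture. A call takes as long as a camera call. They do not tell look-alikes from the thing itself.
- search_frame(camera, thing): "at" ([x, y, z] in m, in the coordinates of the camera as it stood for that picture, good to about 4 mm: the middle of the surface that is visible of it).
- cut_out(camera, thing): "mask" (400x640 bool, what is visible of it).
- mark_of(camera, thing): "at" ([x, y, z] in m, in the coordinates of the camera as it stood for that picture, good to about 4 mm: a listed point, or the origin of a listed thing).
The state is a dict: "t": time; "q": joint angles; "dq": joint speeds; "effort": joint torques, N m; "tool_pos": TCP position; "tool_rot": TCP orientation; "contact_force": force on the tool from outside, world axes, zero at the start; "wrist_torque": the same for the moment, N m; "opening": finger opening in m.
Only numpy, scipy, OpenCV 4.12 (cv2) and the standard library are available. Lean on these libraries where they do the work, as an engineer would, in place of code of your own. Each camera call takes 0.05 s, during which the arm holds its last target. There are 200 camera calls.

### The job

The citrus juicer is set up for limes: change it over for oranges. Pull the small reamer cone off the juicer's spindle, stand it over the free peg of the draining stand and let go of it; then lift the large cone off its peg, push it down onto the spindle until it clicks fully home, and keep pressing after the click so that the sprung spindle sinks onto its start switch. Finish while still holding the cone pressed down like that, and leave the upturned cup on the stand and the jug, tumbler and bowl of oranges alone.

Things in the scene. Friction and masses are not known exactly. Their poses are not given: they have to be found in the camera images.
- juicer: Electric citrus juicer fixed on the counter: round steel motor base 170 mm in diameter, shallow open bowl on top (rim 160 mm above the counter, 162 mm wide inside), strainer in the bowl (top 135 mm above the counter), spout at its front (-x) reaching 130 mm from the axis. Origin on the axis at counter level, z up. The spindle stands upright in the middle.
- seat (a point): On the spindle's axis, on its collar (25 mm wide), where a cone's underside rests when home: 145 mm above the counter with the spindle up; moves with it. z up. Above it the pin: 13.6 mm in diameter, 32 mm tall, last 7 mm tapered to 6 mm.
- balls (a point): On the spindle's axis, 7 mm above the seat, level with three sprung steel balls in the pin's flank (19.6 mm across). A cone's lip meets them with its underside about 11 mm above the seat, must be pushed over them with about 6 to 8 N, then snaps past and drops onto the seat with a click (force drop). Pulling a cone off takes about the same.
- spindle (a joint): How far the whole spindle is pressed down into the motor base, in m: 0 is up, 0.005 its bottom stop. A spring holds it up: it starts to sink at about 11 N (more than the click needs), reaches the stop at about 15 N, and rises again when the push ends. The start switch trips at 0.003. The motor is unplugged: nothing turns.
- small_cone: Small white plastic lime reamer, at first clicked onto the spindle. Ribbed pointed dome 47 mm high, 38 mm in diameter above its skirt (46 mm, 3 mm thick), 36 at 18 mm up, 32 at 27 mm up, then rounding to the tip. 35 g. Origin: centre of the underside, z up to the tip. In the underside a round hole along the axis, 36 mm deep, 16 mm wide at its 3 mm thick snap lip. Any turn about the axis is right.
- large_cone: Large white plastic orange reamer, at first over a peg. Ribbed pointed dome 60 mm high, 54 mm in diameter above its skirt (62 mm, 3 mm thick), 52 at 20 mm up, 47 at 32 mm up, then rounding to the tip. 60 g. Origin: centre of the underside, z up to the tip. In the underside a round hole along the axis, 36 mm deep, 16 mm wide at its 3 mm thick snap lip. Any turn about the axis is right.
- stand: Steel draining stand fixed on the counter: a plate 280 x 100 mm, its top 12 mm above the counter, with three upright pegs in a row 95 mm apart. Origin at the plate's centre at counter level; the row runs along its x axis, z up. One peg carries the large cone, one the upturned cup, one is free.
- peg_a (a point): Centre of the foot of the stand's first (towards -x) peg, on top of the stand's plate (12 mm above the counter). Plain upright steel pin 12 mm in diameter, 30 mm tall, the last 5 mm tapered to 6 mm. A cone's hole goes over it with 2 mm of play all round, and its underside then rests on the plate, at this point.
- peg_b (a point): Centre of the foot of the stand's middle peg, on top of the stand's plate (12 mm above the counter). Plain upright steel pin 12 mm in diameter, 30 mm tall, the last 5 mm tapered to 6 mm. A cone's hole goes over it with 2 mm of play all round, and its underside then rests on the plate, at this point.
- peg_c (a point): Centre of the foot of the stand's last (towards +x) peg, on top of the stand's plate (12 mm above the counter). Plain upright steel pin 12 mm in diameter, 30 mm tall, the last 5 mm tapered to 6 mm. A cone's hole goes over it with 2 mm of play all round, and its underside then rests on the plate, at this point.
- cup: Bystander: small plain steel cup standing mouth down over a peg of the stand, 60 mm in diameter, 66 mm high. Origin at the centre of its mouth, on the plate.
- jug: Bystander: steel milk jug on the counter, 100 mm in diameter, 110 mm high, with a handle reaching 80 mm out along its own +x. Origin at the centre of its underside.
- fruit_bowl: Bystander: steel bowl of oranges on the counter, 156 mm in diameter, 80 mm high with the fruit. Origin at the centre of its underside.
- tumbler: Bystander: glass tumbler on the counter, 72 mm in diameter, 100 mm high. Origin at the centre of its underside.
Not all that is in view belongs to the job. Leave any pink or red look-alike of the large_cone alone.

How it is judged:
By the outcome, as a careful person would: the job done as asked, in the order asked, and still so for the second after the job is handed in, while the arm keeps its last pose, push and grip.
It also fails if it takes over 64 s, if anything falls off the work surface, if the arm or the gripper's body presses on something with over 40 N, if the wrist force passes 120 N, or if a joint passes its speed limit or range.

## Working session

There is one attempt and no reset: what is moved stays moved. The work goes in short steps, Python scripts to look and compute and a tool call to move; the robot and the scene stay as the last step left them, time stands still between calls to the robot, and variables do not carry over. Pictures are saved under pics/ and viewed, about 8 in all and at most 12, crops included, and the job is handed in when it is done.

Besides the shell and the picture viewer there is one more tool, called after "Request:" by a JSON object that holds its "name" and its "arguments", one argument or row to a line. arm_command: Moves the arm, as the interface text tells. Its arguments: {"type":"object","properties":{"plan":{"type":"array","items":{"type":"array","items":{"type":"array","items":{"type":"number"}}}},"squeeze":{"type":"number"}},"required":["plan"]}

```bash
mkdir -p pics; cat > h.py <<'E'
import numpy as np, cv2
from scipy.spatial.transform import Rotation as R
from station import *
def T():
    o=ctrl.get_obs(); M=np.eye(4); M[:3,:3]=R.from_rotvec(o["tool_rot"]).as_matrix(); M[:3,3]=o["tool_pos"]; return M
def c2w(cam):
    c=calibration(cam); return T()@np.array(c["hand_eye"]) if cam=="wrist" else np.array(c["cam_to_world"])
def w(M,p): return (M@np.r_[p,1])[:3]
def look(cam,fn=None):
    M=c2w(cam); im=get_image(cam)
    if fn: cv2.imwrite("pics/"+fn,im[:,:,::-1])
    return M,im
def proj(cam,M,p):
    c=calibration(cam); q=(np.linalg.inv(M)@np.r_[p,1])[:3]
    return c["fx"]*q[0]/q[2]+c["cx"], c["fy"]*q[1]/q[2]+c["cy"]
def marks(cam,M,names,f=mark_of):
    for n in names:
        for d in f(cam,n)[:3]:
            if d["conf"]>.2: print(cam,n,round(d["conf"],2),w(M,d["at"]).round(4))
def tool(p):  # world point in tool coords (mm)
    print("tool mm",((np.linalg.inv(T())@np.r_[p,1])[:3]*1000).round(1))
def st():
    o=ctrl.get_obs(); print({k:np.round(o[k],4).tolist() for k in("t","q","tool_pos","contact_force","opening")}); print(T()[:3,:3].round(3))
E
python3 - <<'E'
from h import *
st()
for c in("scene","side"):
    M,im=look(c,c+"0.png")
    marks(c,M,["juicer","seat","small_cone","large_cone","stand","peg_a","peg_b","peg_c","cup","jug","fruit_bowl","tumbler"])
a=[cv2.imread(f"pics/{c}0.png") for c in("scene","side")]
cv2.imwrite("pics/both.png",cv2.resize(np.vstack(a),(480,600)))
E
```

```text
{'t': 0.0, 'q': [1.134, 0.0534, 1.6143, -0.0, 1.476, -0.119], 'tool_pos': [0.195, 0.5931, 0.23], 'contact_force': [0.4085, -0.4176, 0.1079], 'opening': 0.0856}
[[-0.001  0.312  0.95 ]
 [-0.002  0.95  -0.312]
 [-1.    -0.002 -0.   ]]
scene juicer 0.88 [0.5493 0.1587 0.0011]
scene small_cone 0.86 [0.5449 0.1577 0.1471]
scene large_cone 0.93 [ 0.5636 -0.0302 -0.0012]
scene large_cone 0.7 [ 0.5709 -0.3002 -0.0009]
scene large_cone 0.62 [ 0.5567 -0.1703  0.009 ]
scene stand 0.86 [ 0.5563 -0.1718 -0.0013]
scene peg_a 0.77 [ 0.5506 -0.1683  0.0154]
scene peg_a 0.71 [ 0.4611 -0.1861  0.0138]
scene peg_a 0.64 [ 0.6487 -0.1513  0.0102]
scene peg_b 0.77 [ 0.5506 -0.1683  0.0154]
scene peg_b 0.71 [ 0.4611 -0.1861  0.0138]
scene peg_b 0.64 [ 0.6487 -0.1513  0.0102]
scene peg_c 0.77 [ 0.5506 -0.1683  0.0154]
scene peg_c 0.71 [ 0.4611 -0.1861  0.0138]
scene peg_c 0.64 [ 0.6487 -0.1513  0.0102]
scene cup 0.68 [ 0.459  -0.1822  0.0112]
scene jug 0.81 [ 0.7114 -0.0051 -0.0043]
scene fruit_bowl 0.75 [5.262e-01 4.497e-01 2.000e-04]
scene fruit_bowl 0.27 [ 0.5535 -0.1701 -0.0019]
scene tumbler 0.93 [ 0.5
[... 226 characters left out ...]
[ 0.5518 -0.1675  0.0155]
side large_cone 0.69 [ 0.5619 -0.0267 -0.0027]
side stand 0.8 [ 0.5555 -0.1688  0.004 ]
side peg_a 0.86 [ 0.5587 -0.1694  0.0125]
side peg_a 0.84 [ 0.465  -0.1815  0.0117]
side peg_a 0.56 [ 0.6466 -0.151   0.0126]
side peg_b 0.86 [ 0.5587 -0.1694  0.0125]
side peg_b 0.84 [ 0.465  -0.1815  0.0117]
side peg_b 0.56 [ 0.6466 -0.151   0.0126]
side peg_c 0.86 [ 0.5587 -0.1694  0.0125]
side peg_c 0.84 [ 0.465  -0.1815  0.0117]
side peg_c 0.56 [ 0.6466 -0.151   0.0126]
side cup 0.82 [ 0.4584 -0.1819  0.0126]
side jug 0.62 [ 0.7144 -0.0065  0.0076]
side fruit_bowl 0.79 [0.5258 0.4532 0.0024]
side tumbler 0.91 [ 0.5227 -0.443  -0.0045]
side tumbler 0.21 [0.5282 0.4527 0.0009]
```

View pics/scene0.png

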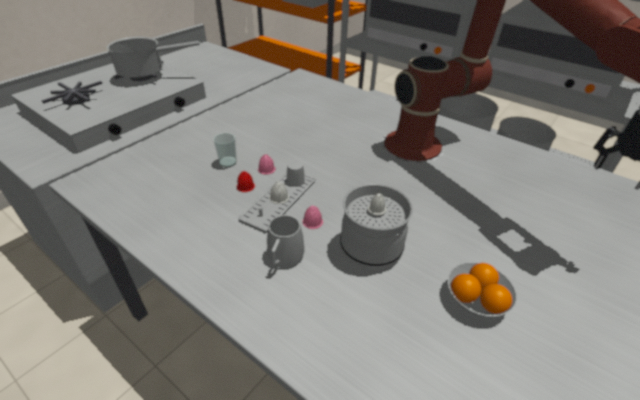

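View pics/side0.png

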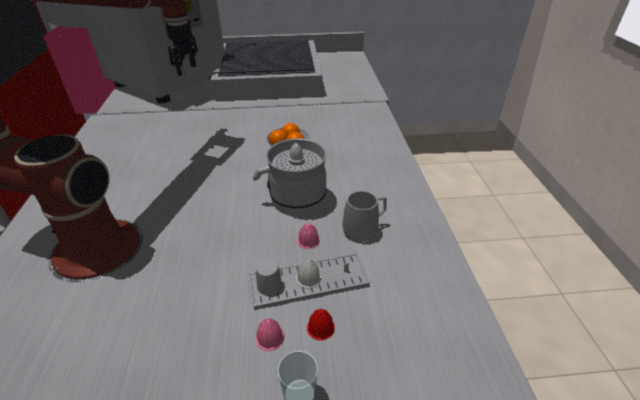

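The scene view shows the white large cone on the middle peg (≈279,190) between the cup (296,174) and the free peg (261,211), with three pink or red look-alikes around it. The side view agrees: cup 268,278, white cone 308,272, free peg 347,268, juicer 297,170. So the large cone is on peg_b and the free peg is peg_c, at about (0.648,-0.151). I'll move over the juicer next.

Request:
{"name": "arm_command", "arguments": {
  "plan": [
    [[-0.002, -0.0215, 0.0335, 0, 0, 0, 0.085], [-0.002, -0.0215, 0.0335, 0, 0, 0, 0.085], [-0.002, -0.0215, 0.0335, 0, 0, 0, 0.085], [-0.002, -0.0215, 0.0335, 0, 0, 0, 0.085], [-0.002, -0.0215, 0.0335, 0, 0, 0, 0.085], [-0.002, -0.0215, 0.0335, 0, 0, 0, 0.085], [-0.002, -0.0215, 0.0335, 0, 0, 0, 0.085], [-0.002, -0.0215, 0.0335, 0, 0, 0, 0.085], [-0.002, -0.0215, 0.0335, 0, 0, 0, 0.085], [-0.002, -0.0215, 0.0335, 0, 0, 0, 0.085], [-0.002, -0.0215, 0.0335, 0, 0, 0, 0.085], [-0.002, -0.0215, 0.0335, 0, 0, 0, 0.085], [-0.002, -0.0215, 0.0335, 0, 0, 0, 0.085], [-0.002, -0.0215, 0.0335, 0, 0, 0, 0.085], [0, 0, 0, -5.6, 0, 0, 0.085], [0, 0, 0, -5.6, 0, 0, 0.085], [0, 0, 0, -5.6, 0, 0, 0.085], [0, 0, 0, -5.6, 0, 0, 0.085], [0, 0, 0, -5.6, 0, 0, 0.085]]
  ],
  "squeeze": 60
}}

```text
t: 2.88
tool_pos: [0.5638, 0.14, 0.2616]
tool_rot: [-0.15, 1.558, 0.153]
contact_force: [-0.3, 0.3, 0.4]
opening: 0.0849
```

```bash
python3 - <<'E'
from h import *
st(); c=calibration("wrist"); print({k:np.round(v,3).tolist() for k,v in c.items()})
M,im=look("wrist","w1.png")
marks("wrist",M,["juicer","seat","small_cone","spindle","large_cone","peg_c"])
tool([0.547,0.160,0.147])
E
```

```text
{'t': 2.8833, 'q': [0.1146, -0.0728, 1.6872, 0.0013, 1.52, -1.6492], 'tool_pos': [0.5638, 0.14, 0.2616], 'contact_force': [-0.3084, 0.3109, 0.376], 'opening': 0.0849}
[[ 0.007 -0.192  0.981]
 [ 0.002  0.981  0.192]
 [-1.     0.001  0.007]]
{'fx': 309.707, 'fy': 309.707, 'cx': 319.471, 'cy': 195.44, 'hand_eye': [[0.0, -0.292, 0.956, -0.144], [1.0, 0.001, 0.0, 0.0], [-0.001, 0.956, 0.292, -0.075], [0.0, 0.0, 0.0, 1.0]]}
wrist juicer 0.98 [ 0.5482  0.1624 -0.0009]
wrist small_cone 0.93 [0.5424 0.1583 0.1487]Traceback (most recent call last):
  File "<stdin>", line 4, in <module>
  File "h.py", line 18, in marks
    for d in f(cam,n)[:3]:
             ~^^^^^^^
ValueError: it knows: balls, cup, fruit_bowl, jug, juicer, large_cone, peg, seat, small_cone, stand, tumbler
```

View pics/w1.png

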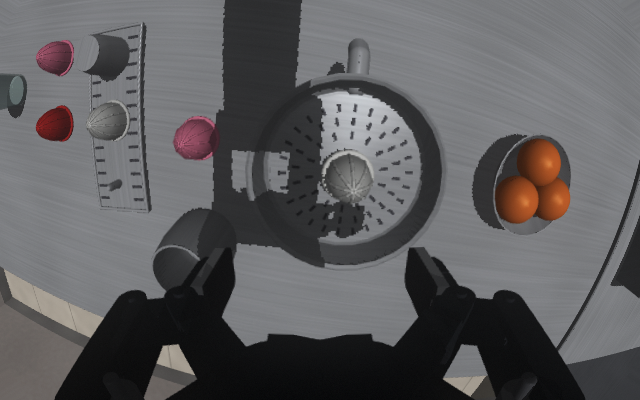

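The wrist view looks down into the juicer bowl (rim centre ≈346,170), with the small cone at (348,177) and the stand at left: free peg (115,185), white cone (107,121), cup (104,53). I'll refine the axes by fitting silhouettes to the masks.

```bash
cat >> h.py <<'E'
from scipy.optimize import minimize
def pix(cam,M,P):
    c=calibration(cam); q=np.asarray(P)@np.linalg.inv(M)[:3,:3].T+np.linalg.inv(M)[:3,3]
    if cam!="wrist": return q[:,:2]/q[:,2:]*[c["fx"],c["fy"]]+[c["cx"],c["cy"]]
    r=np.hypot(q[:,0],q[:,1]); th=np.arctan2(r,q[:,2])
    return q[:,:2]*(th/r)[:,None]*c["fx"]+[c["cx"],c["cy"]]
PR={"small_cone":[(0,23),(3,23),(3,19),(18,18),(27,16),(38,10),(47,1)],"large_cone":[(0,31),(3,31),(3,27),(20,26),(32,23.5),(48,14),(60,1)],
 "peg":[(0,6),(25,6),(30,3)]}
a=np.linspace(0,2*np.pi,48,endpoint=False)
def fit(cam,M,name,p0,mask,free=2):
    pts=np.vstack([np.c_[r*np.cos(a),r*np.sin(a),0*a+z] for z,r in PR[name]])/1000
    def cost(d):
        p=np.array(p0,float); p[:free]+=np.asarray(d[:free])/1000
        h=cv2.convexHull((pix(cam,M,pts+p)*16).astype(np.int32)); m=np.zeros((400*4,640*4),np.uint8)
        cv2.fillConvexPoly(m,(h//4),1)
        m=cv2.resize(m.astype(np.float32),(640,400),interpolation=cv2.INTER_AREA)
        return np.abs(m-mask).sum()/mask.sum()
    r=minimize(cost,np.zeros(free),method="Nelder-Mead",options=dict(initial_simplex=np.vstack([np.zeros(free),5*np.eye(free)]),xatol=.1,fatol=1e-4))
    p=np.array(p0,float); p[:free]+=r.x/1000; print(cam,name,"fit",p.round(4),"res",round(r.fun,3)); return p
def fitall(cam,M,name,p0):
    for d in cut_out(cam,name)[:4]:
        k=d["mask"]; c=np.argwhere(k).mean(0)[::-1]; e=pix(cam,M,np.array([p0])+[0,0,.02])[0]
        if np.hypot(*(c-e))<25: return fit(cam,M,name,p0,k)
    print(cam,name,"no mask")
E
python3 - <<'E'
from h import *
for cam in("wrist","scene","side"):
    M,im=look(cam)
    fitall(cam,M,"small_cone",[.547,.161,.145]); fitall(cam,M,"large_cone",[.555,-.169,.012])
    marks(cam,M,["peg","seat"])
E
```

```text
wrist small_cone fit [0.5469 0.162  0.145 ] res 0.025
wrist large_cone fit [ 0.556 -0.17   0.012] res 0.05
wrist peg 0.97 [ 0.647  -0.1569  0.0115]
wrist peg 0.69 [ 0.4618 -0.1822  0.0115]
scene small_cone fit [0.5464 0.1609 0.145 ] res 0.064
scene large_cone fit [ 0.5549 -0.1691  0.012 ] res 0.06
scene peg 0.77 [ 0.459  -0.1868  0.0138]
scene peg 0.7 [ 0.6471 -0.1532  0.0132]
scene peg 0.58 [ 0.5539 -0.1716  0.0142]
side small_cone no mask
side large_cone fit [ 0.5575 -0.1703  0.012 ] res 0.072
side peg 0.8 [ 0.558  -0.1687  0.0107]
side peg 0.76 [ 0.4628 -0.1811  0.0082]
side peg 0.72 [ 0.6457 -0.1521  0.0134]
side seat 0.74 [ 0.4587 -0.1857  0.0113]
```

Request:
{"name": "arm_command", "arguments": {
  "plan": [
    [[0, 0.0122, -0.0064, 0, 0.4, 0, 0.085], [0, 0.0122, -0.0064, 0, 0, 0, 0.085], [0.02, 0, 0, 0, 0, 0, 0.085], [0.02, 0, 0, 0, 0, 0, 0.085], [0.02, 0, 0, 0, 0, 0, 0.085], [0.02, 0, 0, 0, 0, 0, 0.085], [0, 0, 0, 0, 0, 0, 0.085]]
  ]
}}

```text
t: 4.42
tool_pos: [0.5429, 0.1694, 0.182]
tool_rot: [-0.148, 1.561, 0.153]
contact_force: [-0.2, 0.3, -0.8]
opening: 0.0851
```

```bash
python3 - <<'E'
from h import *
st(); M,im=look("wrist")
fitall("wrist",M,"small_cone",[.5467,.1615,.145]); tool([.5467,.1615,.147])
E
```

```text
{'t': 4.4167, 'q': [0.1702, -0.0489, 1.798, 0.003, 1.3878, -1.5925], 'tool_pos': [0.5429, 0.1694, 0.182], 'contact_force': [-0.1952, 0.3116, -0.7793], 'opening': 0.0851}
[[ 0.004 -0.19   0.982]
 [ 0.004  0.982  0.19 ]
 [-1.     0.003  0.005]]
wrist small_cone fit [0.5473 0.1619 0.145 ] res 0.036
tool mm [39.3 -8.3 -0.5]
```

Request:
{"name": "arm_command", "arguments": {
  "plan": [
    [[0, -0.008, 0, 0, 0, 0, 0.085], [0, 0, 0, 0, 0, 0, 0.085], [0, 0, 0, 0, 0, 0, 0.085]]
  ]
}}

```text
t: 4.77
tool_pos: [0.5485, 0.1623, 0.1913]
tool_rot: [-0.148, 1.548, 0.154]
contact_force: [0.0, 0.1, 0.5]
opening: 0.0851
```

```bash
python3 - <<'E'
from h import *
st(); tool([.5469,.1617,.147])
E
```

```text
{'t': 4.7667, 'q': [0.1561, -0.0571, 1.7901, 0.0031, 1.3909, -1.6078], 'tool_pos': [0.5485, 0.1623, 0.1913], 'contact_force': [0.0489, 0.0935, 0.5286], 'opening': 0.0851}
[[ 0.017 -0.191  0.981]
 [ 0.006  0.982  0.191]
 [-1.     0.002  0.018]]
tool mm [44.3 -0.4 -2.5]
```

Request:
{"name": "arm_command", "arguments": {
  "plan": [
    [[0.006, 0, -0.001, 0, 0.5, 0, 0.085], [0.006, 0, -0.001, 0, 0.3, 0, 0.085], [0.006, 0, 0, 0, 0.2, 0, 0.085], [0.006, 0, 0, 0, 0, 0, 0.085], [0.006, 0, 0, 0, 0, 0, 0.085], [0.006, 0, 0, 0, 0, 0, 0.085], [0.004, 0, 0, 0, 0, 0, 0.085], [0, 0, 0, 0, 0, 0, 0.085], [0, 0, 0, 0, 0, 0, 0.085]]
  ]
}}

```text
t: 5.52
tool_pos: [0.5477, 0.1617, 0.1489]
tool_rot: [-0.148, 1.565, 0.152]
contact_force: [0.7, 0.9, 0.1]
opening: 0.0852
```

```bash
python3 - <<'E'
from h import *
st(); tool([.5469,.1617,.147])
E
```

```text
{'t': 5.5167, 'q': [0.1555, -0.0109, 1.8183, 0.0026, 1.3331, -1.6072], 'tool_pos': [0.5477, 0.1617, 0.1489], 'contact_force': [0.7034, 0.9237, 0.1371], 'opening': 0.0852}
[[ 0.001 -0.19   0.982]
 [ 0.003  0.982  0.19 ]
 [-1.     0.002  0.001]]
tool mm [ 1.9  0.2 -0.8]
```

Well placed; I'll close the fingers.

Request:
{"name": "arm_command", "arguments": {
  "plan": [
    [[0.002, 0, -0.0008, 0, 0, 0, 0.06], [0, 0, 0, 0, 0, 0, 0.045], [0, 0, 0, 0, 0, 0, 0.02], [0, 0, 0, 0, 0, 0, 0.02], [0, 0, 0, 0, 0, 0, 0.02], [0, 0, 0, 0, 0, 0, 0.02]]
  ],
  "squeeze": 60
}}

```text
t: 6.02
tool_pos: [0.5474, 0.1616, 0.148]
tool_rot: [-0.148, 1.563, 0.152]
contact_force: [-0.8, -0.8, -1.5]
opening: 0.0335
```

```bash
python3 - <<'E'
from h import *
st(); look("wrist","w2.png")
E
```

```text
{'t': 6.0167, 'q': [0.1555, -0.0119, 1.8209, 0.0025, 1.3297, -1.6072], 'tool_pos': [0.5474, 0.1616, 0.148], 'contact_force': [-0.7656, -0.7509, -1.5386], 'opening': 0.0335}
[[ 0.002 -0.19   0.982]
 [ 0.003  0.982  0.19 ]
 [-1.     0.002  0.003]]
```

View pics/w2.png

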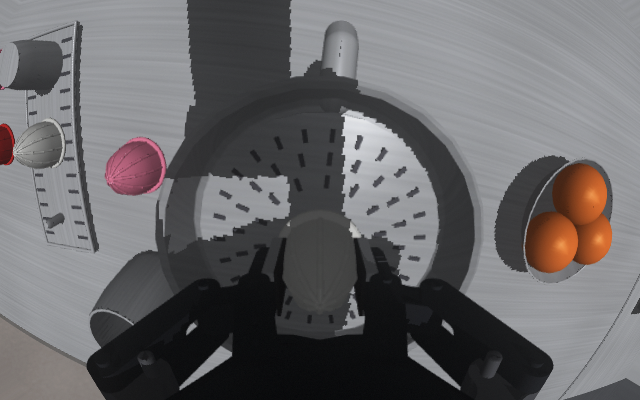

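The wrist view shows the small cone centred between the pads (cone ≈320,262) at an opening of 33.5 mm. I'll squeeze harder and pull up.

Request:
{"name": "arm_command", "arguments": {
  "plan": [
    [[0, 0, 0, 0, 0, 0, 0.02], [0, 0, 0, 0, 0, 0, 0.02], [-0.003, 0, 0, 0, 0, 0, 0.02], [-0.003, 0, 0, 0, 0, 0, 0.02], [-0.004, 0, 0, 0, 0, 0, 0.02], [-0.004, 0, 0, 0, 0, 0, 0.02], [-0.004, 0, 0, 0, 0, 0, 0.02], [-0.004, 0, 0, 0, 0, 0, 0.02], [-0.004, 0, 0, 0, 0, 0, 0.02]]
  ],
  "squeeze": 90
}}

```text
t: 6.82
tool_pos: [0.5469, 0.1614, 0.175]
tool_rot: [-0.148, 1.564, 0.152]
contact_force: [-0.1, 0.9, 0.4]
opening: 0.0322
```

```bash
python3 - <<'E'
from h import *
st(); M,im=look("scene"); marks("scene",M,["small_cone"]); M,im=look("side"); marks("side",M,["small_cone","seat"])
E
```

```text
{'t': 6.8167, 'q': [0.1553, -0.0372, 1.7988, 0.0025, 1.3785, -1.6072], 'tool_pos': [0.5469, 0.1614, 0.175], 'contact_force': [-0.1254, 0.9463, 0.4322], 'opening': 0.0322}
[[ 0.001 -0.19   0.982]
 [ 0.003  0.982  0.19 ]
 [-1.     0.002  0.002]]
scene small_cone 0.66 [0.5459 0.1575 0.1752]
scene small_cone 0.63 [ 0.4585 -0.1858  0.0152]
side small_cone 0.62 [0.5456 0.1665 0.1784]
side seat 0.53 [0.5488 0.163  0.1497]
```

Request:
{"name": "arm_command", "arguments": {
  "plan": [
    [[-0.02, 0, 0, 0, 0, 0, 0.02], [-0.02, 0, 0, 0, 0, 0, 0.02], [-0.02, -0.01, 0, 0, 0, 0, 0.02], [0, -0.02, 0.0032, 0, 0, 0, 0.02], [0, -0.027, 0.0032, 0, 0, 0, 0.02], [0, -0.027, 0.0032, 0, 0, 0, 0.02], [0, -0.027, 0.0032, 0, 0, 0, 0.02], [0, -0.027, 0.0032, 0, 0, 0, 0.02], [0, -0.027, 0.0032, 0, 0, 0, 0.02], [0, -0.027, 0.0032, 0, 0, 0, 0.02], [0, -0.027, 0.0032, 0, 0, 0, 0.02], [0, -0.027, 0.0032, 0, 0, 0, 0.02], [0, -0.027, 0.0032, 0, 0, 0, 0.02], [0, -0.027, 0.0032, 0, 0, 0, 0.02], [0, -0.015, 0.0032, 0, 0, 0, 0.02], [0, -0.007, 0, 0, 0, 0, 0.02], [0, 0, 0, 0, 0, 0, 0.02], [0, 0, 0, 0, 0, 0, 0.02], [0, 0, 0, 0, 0, 0, 0.02]]
  ]
}}

```text
t: 8.65
tool_pos: [0.645, -0.1586, 0.2243]
tool_rot: [-0.148, 1.582, 0.161]
contact_force: [-0.4, -0.1, -0.2]
opening: 0.0325
```

```bash
python3 - <<'E'
from h import *
st(); t=T()[:3,3]
for cam in("scene","side","wrist"):
    M,im=look(cam,cam+"3.png"); marks(cam,M,["peg","small_cone"])
    for d in cut_out(cam,"small_cone")[:1]: fit(cam,M,"small_cone",t,d["mask"],3)
    s=[d for d in cut_out(cam,"peg") if np.hypot(*(np.argwhere(d["mask"]).mean(0)[::-1]-pix(cam,M,np.array([[.647,-.153,.027]]))[0]))<12]
    if s: fit(cam,M,"peg",[.647,-.153,.012],s[0]["mask"])
tool([.647,-.153,.012])
E
```

```text
{'t': 8.65, 'q': [-0.3531, 0.1596, 1.5097, 0.0001, 1.491, -2.1203], 'tool_pos': [0.645, -0.1586, 0.2243], 'contact_force': [-0.358, -0.0916, -0.2145], 'opening': 0.0325}
[[-0.018 -0.195  0.981]
 [ 0.007  0.981  0.195]
 [-1.     0.01  -0.016]]
scene peg 0.87 [ 0.6473 -0.1539  0.0118]
scene peg 0.81 [ 0.4592 -0.188   0.0126]
scene peg 0.79 [ 0.5519 -0.169   0.0153]
scene small_cone 0.57 [ 0.6446 -0.1615  0.2245]
scene small_cone fit [-59.0333 -11.8303 -29.3291] res 1.002
side peg 0.84 [ 0.5565 -0.1671  0.0104]
side peg 0.77 [ 0.6485 -0.1516  0.0122]
side peg 0.76 [ 0.4678 -0.1836  0.0136]
side small_cone 0.44 [ 0.6456 -0.1542  0.2268]
side small_cone fit [ 0.7118  0.2865 -0.1553] res 0.463
wrist peg 0.71 [ 0.6491 -0.1545  0.0079]
wrist peg 0.42 [0.5435 0.1619 0.1455]
wrist small_cone 0.63 [ 0.6425 -0.1609  0.2243]
wrist small_cone fit [ 0.6455 -0.159   0.2231] res 0.127
tool mm [212.4   4.2   6.4]
```

Request:
{"name": "arm_command", "arguments": {
  "plan": [
    [[0, 0.005, 0.004, 0, -0.9, -0.6, 0.02], [0.015, 0, 0, 0, 0, 0, 0.02], [0.015, 0, 0, 0, 0, 0, 0.02], [0.015, 0, 0, 0, 0, 0, 0.02], [0.015, 0, 0, 0, 0, 0, 0.02], [0.015, 0, 0, 0, 0, 0, 0.02], [0.015, 0, 0, 0, 0, 0, 0.02], [0.015, 0, 0, 0, 0, 0, 0.02], [0.01, 0, 0, 0, 0, 0, 0.02], [0.005, 0, 0, 0, 0, 0, 0.02], [0, 0, 0, 0, 0, 0, 0.02], [0, 0, 0, 0, 0, 0, 0.02]]
  ]
}}

```text
t: 10.4
tool_pos: [0.6523, -0.1505, 0.1025]
tool_rot: [-0.158, 1.551, 0.149]
contact_force: [0.2, -0.3, -0.3]
opening: 0.0324
```

```bash
python3 - <<'E'
from h import *
st(); t=T()[:3,3]
a=[]
for cam in("scene","side","wrist"):
    M,im=look(cam,cam+"4.png"); marks(cam,M,["peg","small_cone"])
    u,v=pix(cam,M,[t-[0,0,.03]])[0].astype(int); print(cam,u,v)
    if cam!="wrist": a.append(cv2.resize(im[v-50:v+40,u-50:u+50,::-1],(400,360),interpolation=cv2.INTER_CUBIC))
cv2.imwrite("pics/c4.png",np.hstack(a))
tool([.648,-.153,.012])
E
```

```text
{'t': 10.4, 'q': [-0.3381, 0.25, 1.6163, 0.0008, 1.2602, -2.1055], 'tool_pos': [0.6523, -0.1505, 0.1025], 'contact_force': [0.1947, -0.2803, -0.3325], 'opening': 0.0324}
[[ 0.015 -0.195  0.981]
 [-0.004  0.981  0.195]
 [-1.    -0.007  0.013]]
scene peg 0.87 [ 0.459  -0.1857  0.016 ]
scene peg 0.87 [ 0.6476 -0.1563  0.0128]
scene peg 0.55 [ 0.5547 -0.1671  0.016 ]
scene small_cone 0.53 [ 0.6504 -0.1542  0.1001]
scene 259 200
side peg 0.98 [ 0.5554 -0.1683  0.0131]
side peg 0.94 [ 0.466  -0.1822  0.0126]
side small_cone 0.71 [ 0.652  -0.149   0.1044]
side 347 252
wrist peg 0.69 [ 0.6494 -0.1562  0.0111]
wrist small_cone 0.69 [ 0.6513 -0.1521  0.1029]
wrist 320 227
tool mm [90.8 -0.6 -6.1]
```

View pics/c4.png

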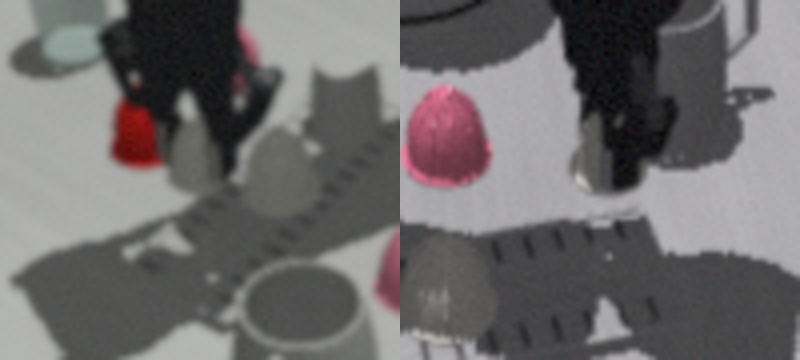

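Both crops show the cone held upright above the free-peg end, clear of the white cone and the jug. I'll correct the offset and tilt, and come lower.

Request:
{"name": "arm_command", "arguments": {
  "plan": [
    [[0.004, -0.002, -0.0048, 0, 0.7, 0.4, 0.02], [0.006, 0, 0, 0, 0, 0, 0.02], [0.008, 0, 0, 0, 0, 0, 0.02], [0.008, 0, 0, 0, 0, 0, 0.02], [0.006, 0, 0, 0, 0, 0, 0.02], [0.006, 0, 0, 0, 0, 0, 0.02], [0.004, 0, 0, 0, 0, 0, 0.02], [0.002, 0, 0, 0, 0, 0, 0.02], [0, 0, 0, 0, 0, 0, 0.02], [0, 0, 0, 0, 0, 0, 0.02]]
  ]
}}

```text
t: 11.68
tool_pos: [0.6465, -0.1537, 0.0519]
tool_rot: [-0.152, 1.568, 0.155]
contact_force: [-0.0, 0.1, 0.2]
opening: 0.0327
```

```bash
python3 - <<'E'
from h import *
st(); M,im=look("scene"); marks("scene",M,["peg","small_cone"]);M,im=look("side"); marks("side",M,["peg","small_cone"]); tool([.648,-.1535,.012])
print((-T()[2,:3]).round(3))
E
```

```text
{'t': 11.6833, 'q': [-0.3456, 0.3077, 1.6392, 0.0005, 1.1981, -2.1125], 'tool_pos': [0.6465, -0.1537, 0.0519], 'contact_force': [-0.0089, 0.1287, 0.1821], 'opening': 0.0327}
[[-0.003 -0.195  0.981]
 [ 0.002  0.981  0.195]
 [-1.     0.002 -0.003]]
scene peg 0.91 [ 0.5565 -0.1704  0.0164]
scene peg 0.89 [ 0.4578 -0.1852  0.0146]
scene peg 0.72 [ 0.6468 -0.1555  0.0131]
scene small_cone 0.74 [ 0.5501 -0.1711  0.0147]
scene small_cone 0.52 [ 0.6456 -0.1576  0.0527]
side peg 0.95 [ 0.6462 -0.1524  0.0143]
side peg 0.9 [ 0.464  -0.1809  0.013 ]
side peg 0.69 [ 0.5562 -0.1672  0.0123]
side small_cone 0.51 [ 0.6485 -0.1499  0.0546]
tool mm [40.7  0.1  1.2]
[ 1.    -0.001  0.001]
```

Request:
{"name": "arm_command", "arguments": {
  "plan": [
    [[0.004, 0, 0.001, 0, 0, 0, 0.02], [0.004, 0, 0, 0, 0, 0, 0.02], [0.004, 0, 0, 0, 0, 0, 0.02], [0.004, 0, 0, 0, 0, 0, 0.02], [0.004, 0, 0, 0, 0, 0, 0.02], [0, 0, 0, 0, 0, 0, 0.02]]
  ]
}}

```text
t: 12.48
tool_pos: [0.6484, -0.1538, 0.0314]
tool_rot: [-0.153, 1.566, 0.154]
contact_force: [-1.2, -0.7, -0.9]
opening: 0.0324
```

Request:
{"name": "arm_command", "arguments": {
  "plan": [
    [[0.004, 0, 0, 0, 0, 0, 0.02], [0.004, 0, 0, 0, 0, 0, 0.02], [0.004, 0, 0, 0, 0, 0, 0.02], [0.003, 0, 0, 0, 0, 0, 0.02], [0, 0, 0, 0, 0, 0, 0.02], [0, 0, 0, 0, 0, 0, 0.02]]
  ]
}}

```text
t: 12.98
tool_pos: [0.6486, -0.1539, 0.0147]
tool_rot: [-0.153, 1.566, 0.154]
contact_force: [-1.2, 0.2, 0.7]
opening: 0.0324
```

Request:
{"name": "arm_command", "arguments": {
  "plan": [
    [[0.002, 0, 0, 0, 0, 0, 0.02], [0.001, 0, 0, 0, 0, 0, 0.02], [0, 0, 0, 0, 0, 0, 0.02], [0, 0, 0, 0, 0, 0, 0.02]]
  ]
}}

```text
t: 13.32
tool_pos: [0.6494, -0.1542, 0.0152]
tool_rot: [-0.154, 1.565, 0.154]
contact_force: [0.0, 0.1, 0.0]
opening: 0.0324
```

Request:
{"name": "arm_command", "arguments": {
  "plan": [
    [[0, 0, 0, 0, 0, 0, 0.04], [0, 0, 0, 0, 0, 0, 0.06], [0, 0, 0, 0, 0, 0, 0.085], [0, 0, 0, 0, 0, 0, 0.085], [-0.01, 0, 0, 0, 0, 0, 0.085], [-0.02, 0, 0, 0, 0, 0, 0.085], [-0.02, 0, 0, 0, 0, 0, 0.085], [-0.02, 0, 0, 0, 0, 0, 0.085], [-0.02, 0, 0, 0, 0, 0, 0.085], [-0.02, 0, 0, 0, 0, 0, 0.085], [0, 0, 0, 0, 0, 0, 0.085], [0, 0, 0, 0, 0, 0, 0.085]]
  ]
}}

```text
t: 14.32
tool_pos: [0.6481, -0.1538, 0.1312]
tool_rot: [-0.153, 1.568, 0.155]
contact_force: [-0.3, 0.6, 0.3]
opening: 0.085
```

```bash
python3 - <<'E'
from h import *
st(); M,im=look("wrist","w5.png"); fitall("wrist",M,"small_cone",[.648,-.154,.012]);fitall("wrist",M,"large_cone",[.556,-.170,.012])
marks("wrist",M,["small_cone","seat"])
print((-T()[2,:3]).round(3)); tool([.556,-.170,.012])
E
```

```text
{'t': 14.3167, 'q': [-0.3447, 0.2252, 1.5943, 0.0003, 1.3252, -2.1116], 'tool_pos': [0.6481, -0.1538, 0.1312], 'contact_force': [-0.2856, 0.5543, 0.2722], 'opening': 0.085}
[[-0.003 -0.195  0.981]
 [ 0.001  0.981  0.195]
 [-1.     0.002 -0.003]]
wrist small_cone fit [ 0.6491 -0.1536  0.012 ] res 0.036
wrist large_cone fit [ 0.5542 -0.1687  0.012 ] res 0.022
wrist small_cone 0.89 [ 0.6486 -0.1549  0.0153]
[ 1.    -0.004  0.006]
tool mm [117.    0.8 -91.6]
```

View pics/w5.png

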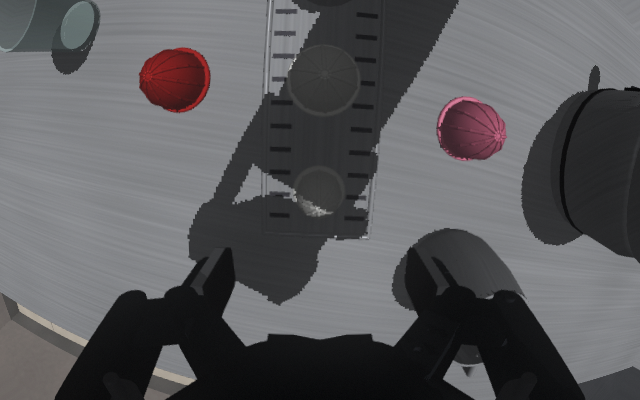

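The small cone stands upright on the free peg (318,190) and the white large cone is at (324,79). I'll shift over the large cone.

Request:
{"name": "arm_command", "arguments": {
  "plan": [
    [[0, 0.0005, -0.01, 0, 0, 0, 0.085], [0, 0.0005, -0.02, 0, 0, 0, 0.085], [0, 0.0005, -0.02, 0, 0, 0, 0.085], [0, 0.0005, -0.02, 0, 0, 0, 0.085], [0, 0.0005, -0.012, 0, 0, 0, 0.085], [0, 0, -0.006, 0, 0, 0, 0.085], [0, 0, -0.003, 0, 0, 0, 0.085], [0, 0, 0, 0, 0, 0, 0.085], [0, 0, 0, 0, 0, 0, 0.085]]
  ]
}}

```text
t: 15.32
tool_pos: [0.5484, -0.1665, 0.1169]
tool_rot: [-0.145, 1.588, 0.165]
contact_force: [-0.6, -0.7, -0.7]
opening: 0.0849
```

```bash
python3 - <<'E'
from h import *
st(); M,im=look("wrist"); fitall("wrist",M,"large_cone",[.555,-.1695,.012])
print((-T()[2,:3]).round(3)); tool([.555,-.1695,.012])
E
```

```text
{'t': 15.3167, 'q': [-0.4244, 0.0452, 1.8183, -0.0003, 1.3044, -2.1919], 'tool_pos': [0.5484, -0.1665, 0.1169], 'contact_force': [-0.5711, -0.6634, -0.6664], 'opening': 0.0849}
[[-0.024 -0.195  0.98 ]
 [ 0.011  0.981  0.196]
 [-1.     0.015 -0.022]]
wrist large_cone fit [ 0.5547 -0.1685  0.012 ] res 0.031
[ 1.    -0.015  0.021]
tool mm [104.9  -5.8   7.8]
```

Request:
{"name": "arm_command", "arguments": {
  "plan": [
    [[0, -0.0035, 0.0055, 0, -1.2, -0.9, 0.085], [0.006, 0, 0, 0, 0, 0, 0.085], [0.01, 0, 0, 0, 0, 0, 0.085], [0.01, 0, 0, 0, 0, 0, 0.085], [0.01, 0, 0, 0, 0, 0, 0.085], [0.006, 0, 0, 0, 0, 0, 0.085], [0.003, 0, 0, 0, 0, 0, 0.085], [0, 0, 0, 0, 0, 0, 0.085], [0, 0, 0, 0, 0, 0, 0.085]]
  ]
}}

```text
t: 16.17
tool_pos: [0.5557, -0.1678, 0.0652]
tool_rot: [-0.155, 1.569, 0.157]
contact_force: [0.6, 0.5, -0.3]
opening: 0.085
```

```bash
python3 - <<'E'
from h import *
st(); print((-T()[2,:3]).round(3)); tool([.5550,-.169,.012])
E
```

```text
{'t': 16.1667, 'q': [-0.4212, 0.1107, 1.844, -0.0007, 1.1907, -2.1905], 'tool_pos': [0.5557, -0.1678, 0.0652], 'contact_force': [0.5748, 0.5295, -0.2944], 'opening': 0.085}
[[-0.004 -0.198  0.98 ]
 [ 0.001  0.98   0.198]
 [-1.     0.002 -0.003]]
[ 1.    -0.002  0.003]
tool mm [53.2 -1.1 -0.7]
```

Request:
{"name": "arm_command", "arguments": {
  "plan": [
    [[0.006, -0.001, -0.0007, 0, 0, 0, 0.085], [0.01, 0, 0, 0, 0, 0, 0.085], [0.01, 0, 0, 0, 0, 0, 0.085], [0.01, 0, 0, 0, 0, 0, 0.085], [0.006, 0, 0, 0, 0, 0, 0.085], [0.004, 0, 0, 0, 0, 0, 0.085], [0.002, 0, 0, 0, 0, 0, 0.085], [0, 0, 0, 0, 0, 0, 0.085], [0, 0, 0, 0, 0, 0, 0.085]]
  ]
}}

```text
t: 16.92
tool_pos: [0.555, -0.1691, 0.012]
tool_rot: [-0.155, 1.569, 0.157]
contact_force: [0.4, 0.2, 0.8]
opening: 0.0846
```

Request:
{"name": "arm_command", "arguments": {
  "plan": [
    [[0, 0, 0, 0, 0, 0, 0.07], [0, 0, 0, 0, 0, 0, 0.06], [0, 0, 0, 0, 0, 0, 0.04], [0, 0, 0, 0, 0, 0, 0.04], [0, 0, 0, 0, 0, 0, 0.04], [0, 0, 0, 0, 0, 0, 0.04], [0, 0, 0, 0, 0, 0, 0.04]]
  ],
  "squeeze": 90
}}

```text
t: 17.5
tool_pos: [0.5571, -0.17, 0.0152]
tool_rot: [-0.157, 1.564, 0.155]
contact_force: [0.5, 0.6, -0.3]
opening: 0.0487
```

```bash
python3 - <<'E'
from h import *
st(); M,im=look("wrist"); marks("wrist",M,["large_cone"])
E
```

```text
{'t': 17.5, 'q': [-0.4236, 0.1831, 1.8598, -0.0006, 1.097, -2.1928], 'tool_pos': [0.5571, -0.17, 0.0152], 'contact_force': [0.4676, 0.5503, -0.2579], 'opening': 0.0487}
[[ 0.001 -0.197  0.98 ]
 [-0.001  0.98   0.197]
 [-1.    -0.001  0.001]]
wrist large_cone 0.89 [ 0.5579 -0.1708  0.016 ]
wrist large_cone 0.69 [ 0.5683 -0.303  -0.0031]
wrist large_cone 0.69 [ 0.4537 -0.3196  0.0022]
```

Request:
{"name": "arm_command", "arguments": {
  "plan": [
    [[-0.01, 0, 0, 0, 0, 0, 0.04], [-0.02, 0, 0, 0, 0, 0, 0.04], [-0.03, 0, 0, 0, 0, 0, 0.04], [-0.035, 0, 0, 0, 0, 0, 0.04], [-0.035, 0, 0, 0, 0, 0, 0.04], [-0.035, 0, 0, 0, 0, 0, 0.04], [-0.035, 0, 0, 0, 0, 0, 0.04], [-0.02, 0.01, 0.002, 0, 0, 0, 0.04], [-0.01, 0.015, 0.003, 0, 0, 0, 0.04], [0, 0.02, 0.003, 0, 0, 0, 0.04], [0, 0.02, 0.003, 0, 0, 0, 0.04], [0, 0, 0, 0, 0, 0, 0.04], [0, 0, 0, 0, 0, 0, 0.04]]
  ]
}}

```text
t: 18.68
tool_pos: [0.5519, -0.0984, 0.2603]
tool_rot: [-0.154, 1.566, 0.156]
contact_force: [-0.4, 0.5, -0.0]
opening: 0.0487
```

```bash
python3 - <<'E'
from h import *
st(); M,im=look("wrist","w6.png"); marks("wrist",M,["large_cone","seat","balls","juicer","small_cone"])
M,im=look("scene"); marks("scene",M,["large_cone","seat","balls","small_cone"])
print((-T()[2,:3]).round(3)); tool([.547,.1615,.147])
E
```

```text
{'t': 18.6833, 'q': [-0.3097, -0.1156, 1.7293, 0.0011, 1.5294, -2.0781], 'tool_pos': [0.5519, -0.0984, 0.2603], 'contact_force': [-0.4256, 0.5062, -0.0443], 'opening': 0.0487}
[[-0.001 -0.196  0.981]
 [ 0.001  0.981  0.196]
 [-1.     0.002 -0.001]]
wrist large_cone 0.95 [ 0.5486 -0.0965  0.2595]
wrist large_cone 0.89 [ 4.564e-01 -3.180e-01 -4.000e-04]
wrist large_cone 0.85 [ 5.664e-01 -2.960e-02  1.000e-04]
wrist seat 0.8 [0.5428 0.1596 0.1453]
wrist balls 0.86 [0.5485 0.166  0.1528]
wrist juicer 0.65 [ 0.5473  0.1647 -0.0018]
wrist small_cone 0.76 [ 0.6463 -0.1561  0.0162]
scene large_cone 0.7 [ 0.5744 -0.3027 -0.001 ]
scene large_cone 0.68 [ 0.5492 -0.1     0.2559]
scene large_cone 0.62 [ 5.511e-01 -1.707e-01 -4.000e-04]
scene seat 0.42 [0.5424 0.1576 0.143 ]
scene balls 0.64 [0.5443 0.1589 0.1561]
scene balls 0.36 [0.5459 0.1572 0.1412]
scene small_cone 0.69 [ 0.6471 -0.158   0.0131]
[ 1.    -0.002  0.001]
tool mm [113.7 257.1  45.7]
```

Request:
{"name": "arm_command", "arguments": {
  "plan": [
    [[0, 0.015, 0.003, 0, 0, 0, 0.04], [0.003, 0.027, 0.005, 0, 0, 0, 0.04], [0.005, 0.027, 0.005, 0, 0, 0, 0.04], [0.005, 0.027, 0.005, 0, 0, 0, 0.04], [0.005, 0.027, 0.005, 0, 0, 0, 0.04], [0.005, 0.027, 0.005, 0, 0, 0, 0.04], [0.005, 0.027, 0.005, 0, 0, 0, 0.04], [0.005, 0.025, 0.005, 0, 0, 0, 0.04], [0.005, 0.02, 0.004, 0, 0, 0, 0.04], [0, 0.012, 0.001, 0, 0, 0, 0.04], [0, 0.006, 0, 0, 0, 0, 0.04], [0, 0, 0, 0, 0, 0, 0.04], [0, 0, 0, 0, 0, 0, 0.04]]
  ]
}}

```text
t: 20.32
tool_pos: [0.5494, 0.1511, 0.2218]
tool_rot: [-0.149, 1.564, 0.147]
contact_force: [-0.3, -0.7, -0.0]
opening: 0.0489
```

```bash
python3 - <<'E'
from h import *
st()
for c in("wrist","scene","side"):
    M,im=look(c,c+"7.png"); marks(c,M,["large_cone","seat","balls","juicer"])
print((-T()[2,:3]).round(3)); tool([.547,.1615,.145])
E
```

```text
{'t': 20.3167, 'q': [0.1383, -0.0731, 1.7537, -0.001, 1.4597, -1.6208], 'tool_pos': [0.5494, 0.1511, 0.2218], 'contact_force': [-0.3073, -0.7292, -0.0234], 'opening': 0.0489}
[[ 0.001 -0.187  0.982]
 [-0.001  0.982  0.187]
 [-1.    -0.001  0.001]]
wrist large_cone 0.76 [ 5.634e-01 -2.680e-02 -1.000e-04]
wrist large_cone 0.6 [ 0.5716 -0.3021  0.0014]
wrist large_cone 0.58 [ 0.4624 -0.1783  0.0157]
wrist seat 0.69 [0.539  0.158  0.1438]
wrist balls 0.75 [0.5494 0.1628 0.1535]
wrist juicer 0.73 [ 0.5464  0.1609 -0.0018]
scene large_cone 0.95 [ 0.5641 -0.0284 -0.0027]
scene large_cone 0.8 [ 0.461  -0.3136 -0.0019]
scene large_cone 0.76 [ 0.5727 -0.3017  0.0013]
scene seat 0.51 [0.5422 0.1557 0.1428]
scene seat 0.21 [0.5244 0.4476 0.0014]
scene balls 0.69 [0.5433 0.1589 0.1563]
scene juicer 0.79 [0.546  0.1612 0.0028]
side large_cone 0.78 [ 0.5709 -0.2988 -0.0018]
side large_cone 0.76 [ 0.5652 -0.0256 -0.0006]
side large_cone 0.65 [ 0.4636 -0.311  -0.0006]
side seat 0.54 [ 0.6455 -0.1519  0.0148]
side seat 0.46 [0.5493 0.162  0.147 ]
side balls 0.53 [0.547  0.1623 0.1561]
side juicer 0.76 [0.55   0.1591 0.0057]
[ 1.     0.001 -0.001]
tool mm [76.5 10.3 -0.4]
```

Request:
{"name": "arm_command", "arguments": {
  "plan": [
    [[0.004, 0.009, 0, 0, 0, 0, 0.04], [0.008, 0, 0, 0, 0, 0, 0.04], [0.008, 0, 0, 0, 0, 0, 0.04], [0.006, 0, 0, 0, 0, 0, 0.04], [0.004, 0, 0, 0, 0, 0, 0.04], [0.002, 0, 0, 0, 0, 0, 0.04], [0, 0, 0, 0, 0, 0, 0.04], [0, 0, 0, 0, 0, 0, 0.04]]
  ]
}}

```text
t: 21.73
tool_pos: [0.5462, 0.1616, 0.184]
tool_rot: [-0.149, 1.568, 0.148]
contact_force: [0.4, 0.3, 0.2]
opening: 0.0487
```

```bash
python3 - <<'E'
from h import *
st(); a=[]
for c in("wrist","scene","side"):
    M,im=look(c,c+"8.png"); t=T()[:3,3]
    u,v=pix(c,M,[t])[0].astype(int); b=(110,100) if c=="wrist" else (36,36)
    a.append(cv2.resize(im[max(0,v-b[1]):v+b[1],u-b[0]:u+b[0],::-1],(266,266),interpolation=cv2.INTER_CUBIC))
    for d in cut_out(c,"large_cone"):
        k=d["mask"]
        if np.hypot(*(np.argwhere(k).mean(0)[::-1]-pix(c,M,[t+[0,0,.02]])[0]))<25: fit(c,M,"large_cone",t-[0,0,.003],k); break
cv2.imwrite("pics/c8.png",np.hstack(a))
print((-T()[2,:3]).round(3)); tool([.547,.1614,.145])
E
```

```text
{'t': 21.7333, 'q': [0.1573, -0.0433, 1.7892, -0.0004, 1.398, -1.6027], 'tool_pos': [0.5462, 0.1616, 0.184], 'contact_force': [0.4059, 0.3147, 0.2376], 'opening': 0.0487}
[[-0.002 -0.188  0.982]
 [-0.001  0.982  0.188]
 [-1.    -0.    -0.002]]
wrist large_cone fit [0.5466 0.1621 0.1811] res 0.074
scene large_cone fit [0.544  0.1604 0.1817] res 0.117
side large_cone fit [0.5474 0.1599 0.182 ] res 1.108
[1.    0.    0.001]
tool mm [40.  -0.4  0.3]
```

View pics/c8.png

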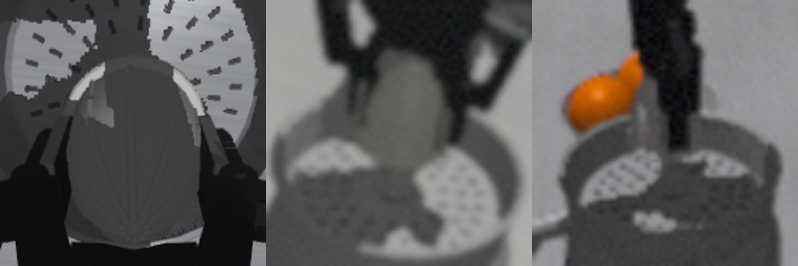

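The crops show the large cone upright and centred in the jaws over the bowl, and the fits put it within about 1 mm of the spindle axis. I'll go down over the pin.

Request:
{"name": "arm_command", "arguments": {
  "plan": [
    [[0.004, 0, 0.0005, 0, 0, 0, 0.04], [0.004, 0, 0, 0, 0, 0, 0.04], [0.004, 0, 0, 0, 0, 0, 0.04], [0.004, 0, 0, 0, 0, 0, 0.04], [0.004, 0, 0, 0, 0, 0, 0.04], [0.001, 0, 0, 0, 0, 0, 0.04]]
  ]
}}

```text
t: 22.53
tool_pos: [0.5477, 0.1618, 0.1627]
tool_rot: [-0.149, 1.565, 0.148]
contact_force: [0.3, 0.1, -0.6]
opening: 0.0484
```

Request:
{"name": "arm_command", "arguments": {
  "plan": [
    [[0.003, 0, 0, 0, 0, 0, 0.04], [0.003, 0, 0, 0, 0, 0, 0.04]]
  ]
}}

```text
t: 22.7
tool_pos: [0.5477, 0.1618, 0.1565]
tool_rot: [-0.149, 1.565, 0.148]
contact_force: [-1.9, -0.4, 6.6]
opening: 0.0487
```

Request:
{"name": "arm_command", "arguments": {
  "plan": [
    [[0.003, 0, 0, 0, 0, 0, 0.04]]
  ]
}}

```text
t: 22.78
tool_pos: [0.5482, 0.1618, 0.1545]
tool_rot: [-0.149, 1.564, 0.148]
contact_force: [-1.3, -0.7, 5.1]
opening: 0.0488
```

Request:
{"name": "arm_command", "arguments": {
  "plan": [
    [[0.003, 0, 0, 0, 0, 0, 0.04]]
  ]
}}

```text
t: 22.87
tool_pos: [0.5483, 0.1618, 0.1519]
tool_rot: [-0.149, 1.564, 0.148]
contact_force: [-1.3, -0.3, 0.3]
opening: 0.0491
```

Request:
{"name": "arm_command", "arguments": {
  "plan": [
    [[0.003, 0, 0, 0, 0, 0, 0.04]]
  ]
}}

```text
t: 22.95
tool_pos: [0.5483, 0.1617, 0.1486]
tool_rot: [-0.149, 1.564, 0.148]
contact_force: [-0.5, -0.8, -1.7]
opening: 0.0485
```

Force rose to 6.6 N and dropped to about 0, so it clicked. I'll keep pressing.

Request:
{"name": "arm_command", "arguments": {
  "plan": [
    [[0.003, 0, -0.0005, 0, 0, 0, 0.04]]
  ],
  "squeeze": 110
}}

```text
t: 23.03
tool_pos: [0.5482, 0.1618, 0.1461]
tool_rot: [-0.149, 1.563, 0.148]
contact_force: [-2.8, 0.3, 11.6]
opening: 0.0482
```

Request:
{"name": "arm_command", "arguments": {
  "plan": [
    [[0.003, 0, 0, 0, 0, 0, 0.04]]
  ]
}}

```text
t: 23.12
tool_pos: [0.5483, 0.1618, 0.1448]
tool_rot: [-0.149, 1.563, 0.148]
contact_force: [-8.6, -1.9, 12.3]
opening: 0.0478
```

Request:
{"name": "arm_command", "arguments": {
  "plan": [
    [[0.003, 0, 0, 0, 0, 0, 0.04]]
  ]
}}

```text
t: 23.2
tool_pos: [0.5483, 0.1618, 0.1438]
tool_rot: [-0.149, 1.564, 0.148]
contact_force: [-7.0, -1.5, 13.3]
opening: 0.048
```

Request:
{"name": "arm_command", "arguments": {
  "plan": [
    [[0.003, 0, -0.001, 0, 0, 0, 0.04]]
  ]
}}

```text
t: 23.28
tool_pos: [0.5482, 0.1618, 0.1435]
tool_rot: [-0.149, 1.562, 0.148]
contact_force: [-4.4, 0.6, 13.6]
opening: 0.048
```

Request:
{"name": "arm_command", "arguments": {
  "plan": [
    [[0.003, 0, -0.001, 0, 0, 0, 0.04]]
  ]
}}

```text
t: 23.37
tool_pos: [0.5483, 0.1618, 0.1435]
tool_rot: [-0.149, 1.559, 0.148]
contact_force: [-5.3, -1.2, 13.5]
opening: 0.0481
```

Request:
{"name": "arm_command", "arguments": {
  "plan": [
    [[0.003, 0, 0, 0, 0, 0, 0.04]]
  ]
}}

```text
t: 23.45
tool_pos: [0.5484, 0.1618, 0.1432]
tool_rot: [-0.15, 1.559, 0.148]
contact_force: [-9.5, -2.9, 14.0]
opening: 0.0478
```

```bash
python3 - <<'E'
from h import *
st(); look("scene","s9.png"); st()
for _ in range(3): look("side","d9.png"); o=ctrl.get_obs(); print(o["t"],o["tool_pos"].round(4) if hasattr(o["tool_pos"],"round") else o["tool_pos"],o["contact_force"])
E
```

```text
{'t': 23.45, 'q': [0.1575, -0.0067, 1.824, -0.0014, 1.3182, -1.6027], 'tool_pos': [0.5484, 0.1618, 0.1432], 'contact_force': [-9.4534, -2.9329, 14.0394], 'opening': 0.0478}
[[ 0.006 -0.189  0.982]
 [-0.     0.982  0.189]
 [-1.    -0.002  0.006]]
{'t': 23.5, 'q': [0.1575, -0.0066, 1.824, -0.0014, 1.3181, -1.6027], 'tool_pos': [0.5484, 0.1618, 0.1432], 'contact_force': [-7.1155, -1.8011, 13.4683], 'opening': 0.0482}
[[ 0.006 -0.189  0.982]
 [-0.     0.982  0.189]
 [-1.    -0.002  0.006]]
23.55 [0.5484 0.1618 0.1432] [-7.46691372 -1.14185546 12.98945151]
23.6 [0.5484 0.1618 0.1432] [-7.68477352 -1.93513901 13.4079486 ]
23.65 [0.5484 0.1618 0.1432] [-7.73527182 -1.93030805 13.21202336]
```

Request:
{"name": "arm_command", "arguments": {
  "plan": [
    [[0.005, 0, -0.001, 0, 0, 0, 0.04], [0.005, 0, -0.001, 0, 0, 0, 0.04]]
  ]
}}

```text
t: 23.82
tool_pos: [0.5485, 0.1618, 0.1418]
tool_rot: [-0.15, 1.555, 0.148]
contact_force: [-12.7, -1.6, 27.5]
opening: 0.048
```

```bash
python3 - <<'E'
from h import *
st(); a=[]
for c in("wrist","scene","side"):
    M,im=look(c); t=T()[:3,3]
    u,v=pix(c,M,[t])[0].astype(int); b=(110,100) if c=="wrist" else (40,40)
    a.append(cv2.resize(im[max(0,v-b[1]):v+b[1],u-b[0]:u+b[0],::-1],(266,266),interpolation=cv2.INTER_CUBIC))
    marks(c,M,["large_cone","small_cone"])
cv2.imwrite("pics/c10.png",np.hstack(a)); st()
E
```

```text
{'t': 23.8167, 'q': [0.1576, -0.0075, 1.8275, -0.0017, 1.3114, -1.6028], 'tool_pos': [0.5485, 0.1618, 0.1418], 'contact_force': [-12.6751, -1.5763, 27.4897], 'opening': 0.048}
[[ 0.01  -0.189  0.982]
 [-0.     0.982  0.189]
 [-1.    -0.002  0.01 ]]
wrist large_cone 0.91 [ 0.5705 -0.3013  0.0006]
wrist large_cone 0.63 [ 0.5629 -0.0269 -0.0015]
wrist large_cone 0.6 [0.5439 0.1628 0.1399]
wrist small_cone 0.89 [ 0.6457 -0.1554  0.0123]
scene large_cone 0.83 [ 0.5617 -0.0286 -0.0017]
scene large_cone 0.81 [ 0.5732 -0.304   0.0006]
scene large_cone 0.79 [ 0.4602 -0.3145  0.0017]
scene small_cone 0.69 [ 0.6474 -0.1578  0.0121]
scene small_cone 0.3 [ 0.7121 -0.0013 -0.004 ]
side large_cone 0.83 [ 4.651e-01 -3.103e-01 -3.000e-04]
side large_cone 0.77 [ 0.5648 -0.0269  0.0037]
side large_cone 0.63 [0.5474 0.165  0.1431]
side small_cone 0.73 [ 0.6487 -0.1504  0.0158]
{'t': 24.2667, 'q': [0.1577, -0.0077, 1.8276, -0.0018, 1.3114, -1.6028], 'tool_pos': [0.5485, 0.1618, 0.1418], 'contact_force': [-10.1395, -2.4907, 21.524], 'opening': 0.0478}
[[ 0.01  -0.189  0.982]
 [-0.     0.982  0.189]
 [-1.    -0.002  0.01 ]]
```

View pics/c10.png

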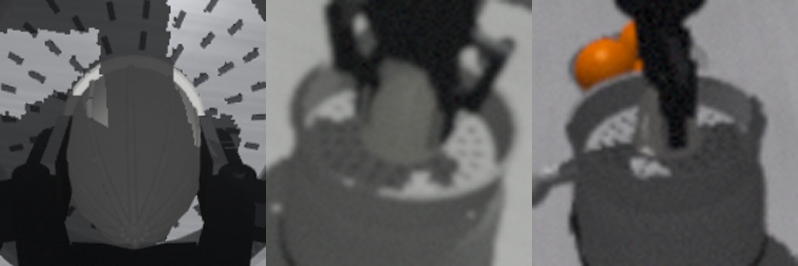

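```bash
python3 -c "
from station import *
print(finish_job())"
```

```text
the job is handed in; nothing more can be done
None
```

The juicer is changed over for oranges. The job was handed in at about 24 s, with the arm still holding the large cone pressed down.

- **Small cone:** I pulled it off the spindle and let go of it over the free peg (peg_c). The wrist view showed it upright there, and the last detections put it in the same place.
- **Large cone:** I lifted it off the middle peg and pushed it onto the spindle. The force rose to 6.6 N, then dropped to about 0 at the click.
- **Pressing:** I kept pushing after the click. The first presses levelled off at about 13.3 N, which was borderline for the switch, so I pushed harder. The push then held at about 21.5 N, above the 15 N at which the spindle reaches its stop. The tool was about 6 mm below the height where the cone sits home.
- **Bystanders:** I did not touch the cup, jug, tumbler, bowl of oranges or the coloured look-alikes, by plan. I did not check their positions separately at the end.

**Less certain:**
- A sideways force of about 10 N remained at the end, with a tilt of about 0.6°.
- The spindle's travel could not be seen directly; I inferred it from the force and the tool height.
- The scene camera did not report the pressed cone in the last check, while the side and wrist cameras did.

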